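# Close the curing box and wind its timer

## Robot

A 6-joint arm with a two-finger parallel gripper is mounted at the origin on a cart in front of the work surface, level with it; the furniture and walls round the work are solid. World frame = base frame: x ahead of the robot, y to its left, z up, the work surface at z = 0. Lengths are in m, angles in rad, forces in N, time in s.
With the tool pointing down it reaches from about 0.25 to 0.725 m from the base axis. Payload 4 kg.
Tool frame: the origin (TCP) lies midway between the tips of the shut fingers; the grasp point (between the pads) lies 19 mm behind it (bot.grip_depth is the distance from the TCP to the grasp point, in m); z points along the fingers, y is the line along which they close (so a half turn about z gives the same grasp; the last joint's range is limited). The gripper opens to 85 mm and grips with 20 to 120 N. Pads are 22 mm wide; open, the fingers measure 114 mm over their backs; the gripper's body (76 mm by 85 mm) begins 54 mm behind the grasp point. The pads swing forward as they close: fully open they stand 13 mm farther back than shut.
Start: joints at [1.14, 0.241, 0.005, 1.335, 0, 1.571], TCP at [0.209, 0.454, 0.231] pointing down, gripper open.
Joint ranges: [-2.72, 2.72], [-1.05, 1.87], [-1.09, 1.28], [-1.99, 2.15], [-1.42, 1.44], [-3.14, 3.14]. Speed limits (rad/s): [2.79, 2.79, 3.14, 3.14, 3.14, 3.14].

## Interface

Orientations are given as a unit quaternion [x, y, z, w].
In Python, from workcell import bot gives the robot as it stands.
- The arm moves only by the shell command python3 -m creep 'ROWS'. ROWS is JSON, one flat list of numbers, 5 for each row, row after row: the shift along the world's x, y, z in m, then the turn about the world's z in rad, then the finger opening in m, from 0 to 0.0854. In form: [x, y, z, twist, claw, x, y, z, twist, claw, ...]. A call has 1 to 10 rows; each row is the pose to reach, as a shift and turn from the pose commanded when the call began; what a row does not reach only later rows make up. A row lasts 1/12 s, in which the tool goes at most 41.7 mm and 7.16 degrees, less where a joint would pass 70% of its speed; a pose out of reach is approached as far as the arm can. A call with a gripper value outside its range is refused whole. The fingers move at their own pace and stop on an object; the grip force is fixed at half the most. Time passes only in rows, so rows that repeat a pose let the fingers close. It gives the time, the measured TCP pose, the force, the opening and the grip force at its end, in the units of the state.
- bot.get_obs(): the state, without advancing time (a new reading comes with each control period).
- bot.camera(name): name is "scene" or "side" or "wrist"; returns a dict with "pixels" (400x640x3 uint8, red, green, blue), "camera_matrix" (3x3 intrinsics, pixels), "dist_coeffs" ([k1, k2, p1, p2, k3] as OpenCV has them; the pictures are not rectified), "extrinsics" (4x4, takes a point from world to camera coordinates); the wrist camera has in their place "T_tool_cam" (4x4, takes a point from camera to tool coordinates, whose origin is the TCP and whose axes are the flange's). Camera axes: x right, y down, z forward; pixel columns grow to the right and rows downward; lengths in m; the calibration is good to about 2 mm. A picture is of the moment at which its call begins: read the wrist's pose just before it. There is no depth.
- bot.job_done(): hands the job in; it is judged then, once.
Trained networks look in the newest picture that a camera, given by its name, has taken for a name from the list of things; names that differ only in an ending like _2 or _b are one class to them, and where a whole thing is asked for, a point or a joint stands for the part that bears it (a point fixed in the world has none). Each returns a list of dicts, best first, with "score" (0 to 1); they miss things now and then, are a little off and sometimes report something else, mostly with a low value. They report only what shows in the picture. A call takes as long as a camera call.
- bot.look_for(camera, thing): "centre" ([column, row] as shares, 0 to 1, of the picture: columns of its width, rows of its height, amid what is visible of it).
- bot.place_of(camera, thing): "centre" ([column, row] as shares, 0 to 1, of the picture: columns of its width, rows of its height: a listed point, or the origin of a listed thing).
The state is a dict: "clock": time; "joint_pos": joint angles; "joint_vel": joint speeds; "tau": joint torques, N m; "eef_pos": TCP position; "tool_rot": TCP orientation; "ft_force": force on the tool from outside, world axes, zero at the start; "ft_torque": the same for the moment, N m; "grip_width": finger opening in m; "grasp_force": force on a finger pad.
Only numpy, scipy, OpenCV 4.12 (cv2) and the standard library are available. Lean on these libraries where they do the work, as an engineer would, in place of code of your own. Each camera call takes 0.05 s, during which the arm holds its last target. There are 200 camera calls.

## Task

Get the glued board in the small curing box ready to cure: slide the box's flat cover along under the bridge until the compartment is fully shut and the cover is home against its stop. Then wind the spring timer at the end of the box by its key, clockwise seen from above, until it is fully wound against its stop, and let go. Leave the other things on the bench where they are.

Things in the scene. Friction and masses are not known exactly. Their poses are not given: they have to be found in the camera images.
- cure_box: grey metal curing box fixed to the bench, 112 mm (its x) by 312 (its y), z up, deck 45 high. Origin on the bench. Along its y: base -122 to +190, plain deck (open cover) -120 to +11, steel bridge over the cover at 0, open compartment +11 to +106 (30 deep, a circuit board in it), timer block +106 to +189, key axis at x 0, y +152. Guide rails 53.5 high at x +/-42 to +/-49.
- bridge_mid (a point): middle of the top of the steel bridge, at x 0, y 0, z 80 mm of the box. The bar covers y -8 to +8 and x +/-58 mm, underside 68 mm above the bench: the cover and its ribs pass beneath (4 mm spare), fingers do not, so push the cover by the rear rib first, then, from beyond the bridge, by the front rib.
- cover (a joint): travel of the flat aluminium cover along the box's +y, m: about 0 open, 0.115 home against its stop with the compartment shut. The cover is 82 x 104 x 4 mm, its upper face 50 mm above the bench; it stays where it is left (about 3 N of drag). At joint 0 its centre is at y -60 of the box.
- rear_rib (a point): middle of the top of the rear finger rib on the cover (at y -95 mm of the box when the joint is 0). Each rib is 50 mm long along the box's x, 10 mm thick along y and 14 mm tall (its top 64 mm above the bench), with the cover's face around it.
- front_rib (a point): middle of the top of the front finger rib, a twin of the rear one and 70 mm further along the box's +y (y -25 mm when the joint is 0, +90 mm when shut).
- key (a joint): angle of the winding key, rad: 0 run down, grows as it is wound clockwise seen from above, hard stop at 3.2. At 0 its wing lies along the box's x with the small steel pointer toward the box's -x. It turns with about 0.1 N m and stays where it is let go.
- key_top (a point): middle of the top of the key on its axis, 81 mm above the bench. The upright black wing is 38 mm long, 9 mm thick and 20 mm tall (61 to 81 mm above the bench), over a dial plate of 52 mm diameter, face 50 mm above the bench. Grip the wing across its thickness. The point turns with the key: x lies along the wing, pointer end at -x.
- brush: a black flat brush, 170 x 22 x 10 mm, loose bystander; origin at the centre of its underside
- cutters: side cutters with handles, 112 x 59 x 11 mm, loose bystander; origin at the centre of its underside
- meter: a small black inline meter, 57 x 21 x 11 mm, loose bystander; origin at the centre of its underside
- chip_box: a small flat box with dark top, 60 x 44 x 12 mm, loose bystander; origin at the centre of its underside
- syringe: a capped syringe lying flat, 142 x 30 x 17 mm, loose bystander; origin at the centre of its underside

How it is judged:
On the way, in this order (a step that is already met when the one before it is completed fails the run):
1. the cover is fully home over the compartment, the timer not yet wound (value of joint cover above 0.111 m), for 0.2 s.
2. the timer is fully wound (value of joint key above 2.95 rad), for 0.2 s.
At the end, for the whole second after the job is handed in: The cover is within 4 mm of its stop, the key within 0.25 rad of its stop, both at rest (value of joint cover above 0.111 m and value of joint key above 2.95 rad and velocity of joint key below 0.05 rad/s and velocity of joint cover below 0.01 m/s); the robot touches nothing.
It fails at once if a bystander is moved more than 30 mm (distance of any of brush, cutters, meter, chip_box, syringe from where it was at the start of the episode above 0.03 m).
It also fails if it takes over 72 s, if anything falls off the work surface, if the arm or the gripper's body presses on something with over 40 N, if the wrist force passes 120 N, or if a joint passes its speed limit or range.

## Working session

There is one attempt and no reset: what is moved stays moved. The work goes in short steps, Python scripts to look and compute and a shell command to move; the robot and the scene stay as the last step left them, time stands still between calls to the robot, and variables do not carry over. Pictures are saved under pics/ and viewed, at most 10 in all, crops included, and the job is handed in when it is done.

```bash
mkdir -p pics; cat > h.py <<'E'
import numpy as np, cv2
from scipy.spatial.transform import Rotation as R
from workcell import bot
def cam(name):
    o=bot.get_obs(); c=bot.camera(name)
    if name=="wrist":
        T=np.eye(4);T[:3,:3]=R.from_quat(o["tool_rot"]).as_matrix();T[:3,3]=o["eef_pos"]
        c["W"]=T@np.array(c["T_tool_cam"])
    else: c["W"]=np.linalg.inv(np.array(c["extrinsics"]))
    return c
def ray(c,s):
    p=np.array([[[s[0]*640,s[1]*400]]],float)
    u=cv2.undistortPoints(p,np.array(c["camera_matrix"],float),np.array(c["dist_coeffs"],float))[0,0]
    d=c["W"][:3,:3]@np.array([u[0],u[1],1]); return c["W"][:3,3],d/np.linalg.norm(d)
def tri(rays):
    A=sum(np.eye(3)-np.outer(d,d) for o,d in rays); b=sum((np.eye(3)-np.outer(d,d))@o for o,d in rays)
    x=np.linalg.solve(A,b); return x,[np.linalg.norm(np.cross(x-o,d)) for o,d in rays]
def atz(r,z): o,d=r; return o+d*(z-o[2])/d[2]
def save(c,n): cv2.imwrite("pics/"+n,cv2.cvtColor(np.array(c["pixels"]),cv2.COLOR_RGB2BGR))
E
python3 - <<'E'
from h import *
np.set_printoptions(precision=4,suppress=True)
print(bot.get_obs())
C={n:cam(n) for n in("scene","side","wrist")}
for n in C: save(C[n],n+"0.png")
Z=dict(bridge_mid=.08,rear_rib=.064,front_rib=.064,key_top=.081,cure_box=0,brush=0,cutters=0,meter=0,chip_box=0,syringe=0)
for t,z in Z.items():
    rs=[]
    for n in C:
        f=bot.place_of(n,t)
        if f: 
            r=ray(C[n],f[0]["centre"]); print(t,n,round(f[0]["score"],2),np.array(f[0]["centre"])*[640,400],atz(r,z)); 
            if f[0]["score"]>.4: rs.append(r)
    if len(rs)>1: print("   TRI",*tri(rs))
E
python3 -c "
import cv2,numpy as np
a=[cv2.imread('pics/%s0.png'%n) for n in('scene','side')]
cv2.imwrite('pics/a.png',cv2.resize(np.vstack(a),(480,600)))"
```

```text
{'clock': 0.0, 'joint_pos': array([ 1.14  ,  0.2414,  0.0037,  1.3352, -0.    ,  1.5708]), 'joint_vel': array([-0.0007,  0.0004,  0.0006,  0.0005, -0.001 , -0.0029]), 'tau': array([ -0.0014, -37.2321,  25.2407,   0.0169,  -0.0001,   0.    ]), 'eef_pos': array([0.2085, 0.4537, 0.2304]), 'tool_rot': array([ 0.2138,  0.9769, -0.001 , -0.0002]), 'ft_force': array([ 0.576 ,  0.0384, -0.0991]), 'ft_torque': array([-0.0289,  0.0112,  0.0157]), 'grasp_force': 0.0, 'grip_width': 0.08561757167684969}
bridge_mid scene 0.67 [349.696 191.8  ] [0.6348 0.0564 0.08  ]
bridge_mid side 0.81 [333.824 217.2  ] [0.5277 0.0743 0.08  ]
   TRI [0.589  0.0425 0.0705] [np.float64(0.04586172463660818), np.float64(0.045861724636608286)]
rear_rib scene 0.28 [306.688 223.2  ] [0.5083 0.0251 0.064 ]
front_rib scene 0.83 [309.312 213.32 ] [0.5258 0.0491 0.064 ]
front_rib side 0.62 [336.192 217.2  ] [0.5338 0.0528 0.064 ]
   TRI [0.5303 0.0521 0.0624] [np.float64(0.0039033657446165032), np.float64(0.003903365744616546)]
key_top scene 0.41 [290.368 157.4  ] [0.5524 0.2243 0.081 ]
key_top side 0.73 [289.6  248.72] [0.
[... 829 characters left out ...]
), np.float64(0.005764919821856666)]
meter scene 0.6 [371.584 251.52 ] [ 0.6309 -0.0703  0.    ]
meter side 0.68 [323.072 204.88 ] [ 0.6366 -0.0482  0.    ]
   TRI [ 0.6408 -0.0615 -0.0125] [np.float64(0.004327504787463), np.float64(0.004327504787463009)]
chip_box scene 0.62 [273.216 151.6  ] [0.5469 0.3471 0.    ]
chip_box side 0.75 [261.504 313.   ] [0.5308 0.3362 0.    ]
   TRI [0.5374 0.3379 0.0043] [np.float64(0.007962760077197576), np.float64(0.00796276007719742)]
syringe scene 0.56 [334.912 284.28 ] [ 0.514  -0.1119  0.    ]
syringe side 0.71 [378.176 211.52 ] [ 0.4957 -0.1086  0.    ]
   TRI [ 0.506  -0.1135 -0.0018] [np.float64(0.00832737805611377), np.float64(0.008327378056113737)]
```

View pics/scene0.png

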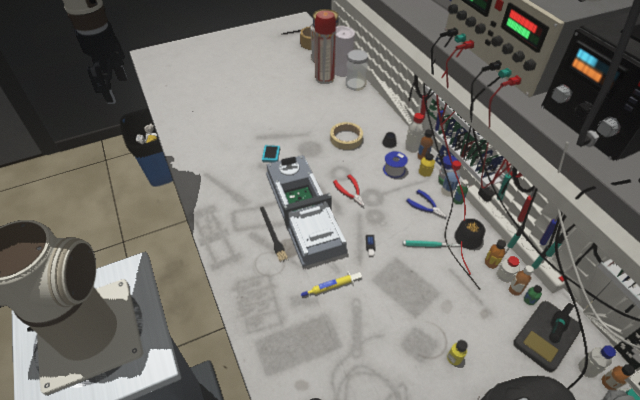

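View pics/side0.png

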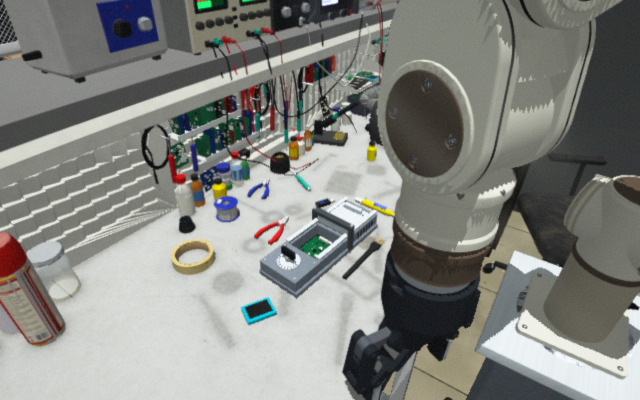

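The box shows in both pictures: scene key (290,157) and bridge about (305,205), with the brush close on its -x side. The scene `bridge_mid` hit at (350,192) is on the cutters, so it's wrong, and I'll refine with the wrist camera from above.

```bash
python3 -m creep '[0.03,-0.03,0.04,0.1,0.085, 0.05,-0.06,0.06,0.2,0.085, 0.08,-0.09,0.07,0.33,0.085, 0.11,-0.12,0.07,0.33,0.085, 0.13,-0.15,0.07,0.33,0.085, 0.16,-0.18,0.07,0.33,0.085, 0.18,-0.21,0.07,0.33,0.085, 0.21,-0.24,0.07,0.33,0.085, 0.23,-0.27,0.07,0.33,0.085, 0.25,-0.30,0.07,0.33,0.085]'
python3 -m creep '[0.02,-0.02,0,0,0.085, 0.04,-0.04,0,0,0.085, 0.05,-0.05,0,0,0.085,0.05,-0.05,0,0,0.085,0.05,-0.05,0,0,0.085]'
cat > m.py <<'E'
from h import *
np.set_printoptions(precision=4,suppress=True)
import sys
o=bot.get_obs(); print(o["clock"],o["eef_pos"],o["tool_rot"],o["joint_pos"])
C={n:cam(n) for n in("scene","side","wrist")}
print(np.array(C["wrist"]["T_tool_cam"]))
save(C["wrist"],sys.argv[1])
Z=dict(bridge_mid=.08,rear_rib=.064,front_rib=.064,key_top=.081,cure_box=0)
for t,z in Z.items():
    rs=[]
    for n in C:
        for f in bot.place_of(n,t)[:2]:
            r=ray(C[n],f["centre"]); print(t,n,round(f["score"],2),np.array(f["centre"])*[640,400],atz(r,z)); 
            if f["score"]>.4: rs.append(r)
    if len(rs)>1: print("   TRI",*tri(rs))
E
python3 m.py w1.png
```

```text
clock: 2.48
eef_pos: [0.4599, 0.1526, 0.3014]
tool_rot: [0.05, 0.999, 0.0, 0.0]
ft_force: [0.3, 0.7, 0.3]
grip_width: 0.0849
grasp_force: 0.0
clock: 2.9
eef_pos: [0.5087, 0.1042, 0.3009]
tool_rot: [0.051, 0.999, 0.0, -0.001]
ft_force: [0.3, 0.2, 0.2]
grip_width: 0.085
grasp_force: 0.0
2.9 [0.5087 0.1042 0.3009] [ 0.051   0.9987  0.0002 -0.0006] [0.2016 0.2633 0.2143 1.5229 0.0006 0.3037]
[[-0.0007 -0.9578 -0.2874  0.0732]
 [ 1.     -0.0008  0.0005  0.0005]
 [-0.0007 -0.2874  0.9578 -0.1421]
 [ 0.      0.      0.      1.    ]]
bridge_mid scene 0.57 [307.712 199.6  ] [0.5343 0.0764 0.08  ]
bridge_mid side 0.96 [335.424 216.52 ] [0.526 0.07  0.08 ]
bridge_mid wrist 0.7 [298.816 194.6  ] [0.5322 0.0724 0.08  ]
   TRI [0.5298 0.0723 0.083 ] [np.float64(0.0033935772415809706), np.float64(0.005006923295127201), np.float64(0.0016472611494415706)]
rear_rib scene 0.96 [319.68 233.8 ] [ 0.5224 -0.0146  0.064 ]
rear_rib side 0.98 [353.728 207.   ] [ 0.5202 -0.0081  0.064 ]
rear_rib wrist 0.72 [240.704 191.4  ] [ 0.5237 -0.0098  0.064 ]
   TRI [ 0.5235 -0.0119  0.0603] [np.float64(0.0002492126940
[... 498 characters left out ...]
2 0.0817 0.081 ]
key_top scene 0.66 [292.288 157.48 ] [0.5568 0.2219 0.081 ]
key_top side 0.5 [285.888 250.6  ] [0.5474 0.2304 0.081 ]
key_top side 0.16 [275.904 229.4  ] [0.6087 0.1877 0.081 ]
key_top wrist 0.66 [417.216 189.92 ] [0.5413 0.2305 0.081 ]
key_top wrist 0.18 [302.208 194.68 ] [0.5325 0.077  0.081 ]
   TRI [0.5622 0.2078 0.0396] [np.float64(0.07229994627406612), np.float64(0.039079304541853016), np.float64(0.01319898888570465), np.float64(0.0361617420513391)]
cure_box side 0.9 [327.872 244.2  ] [0.5353 0.084  0.    ]
cure_box wrist 0.84 [304.704 183.4  ] [0.5359 0.0752 0.    ]
   TRI [ 0.5392  0.075  -0.0089] [np.float64(0.0013976451735837078), np.float64(0.0013976451735835365)]
```

View pics/w1.png

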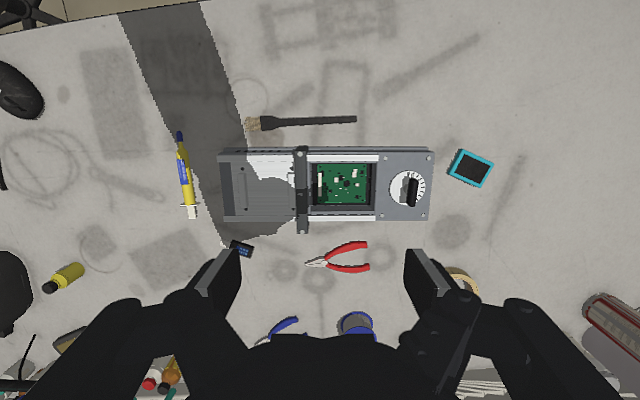

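Wrist view: bridge at (302,190), rear rib at about (240,190), key at (411,190), brush above the box and cutters below. The ribs, bridge and key agree on a box yaw of about -5°, with heights as expected. Next I'll shut the fingers and come down behind the rear rib.

```bash
python3 -m creep '[0.005,-0.04,0,0.02,0, 0.012,-0.08,0,0.02,0, 0.012,-0.12,0,0.02,0, 0.012,-0.152,-0.02,0.02,0, 0.012,-0.152,-0.06,0.02,0, 0.012,-0.152,-0.1,0.02,0, 0.012,-0.152,-0.14,0.02,0, 0.012,-0.152,-0.18,0.02,0, 0.012,-0.152,-0.2,0.02,0, 0.012,-0.152,-0.2,0.02,0]'
python3 m.py w2.png | grep -v '^\[\|^ \['; python3 -c "
from h import *
c=cam('side');save(c,'s2.png')
a=cv2.imread('pics/s2.png')[150:300,220:440];b=cv2.imread('pics/w2.png')
cv2.imwrite('pics/s2c.png',np.vstack([cv2.resize(a,(480,327),interpolation=2),cv2.resize(b,(480,270))]))"
```

```text
clock: 4.63
eef_pos: [0.5163, -0.0475, 0.0959]
tool_rot: [0.041, 0.999, 0.0, -0.006]
ft_force: [-0.9, -0.1, 0.2]
grip_width: 0.0001
grasp_force: 0.0
4.6333 [ 0.5163 -0.0475  0.0959] [ 0.0406  0.9992  0.0003 -0.0056] [-0.0917  0.3841 -0.1645  1.0335  0.     -0.0105]
bridge_mid scene 0.91 [306.304 198.92 ] [0.5322 0.0798 0.08  ]
bridge_mid side 0.63 [335.616 213.8  ] [0.5313 0.0606 0.08  ]
bridge_mid wrist 0.63 [514.496 237.92 ] [0.5318 0.0765 0.08  ]
   TRI [0.5272 0.0707 0.0892] [np.float64(0.002064198907576751), np.float64(0.0017994211844292907), np.float64(0.0006563368039969868)]
rear_rib scene 0.86 [323.968 235.   ] [ 0.5296 -0.0217  0.064 ]
rear_rib side 0.67 [355.52 208.4 ] [ 0.5136 -0.0055  0.064 ]
   TRI [ 0.5261 -0.0185  0.0553] [np.float64(0.006111938061432263), np.float64(0.006111938061432148)]
front_rib scene 0.97 [311.296 210.08 ] [0.534 0.056 0.064]
front_rib side 0.69 [335.168 218.92 ] [0.5322 0.06   0.064 ]
front_rib side 0.58 [328.384 244.   ] [0.4963 0.1456 0.064 ]
front_rib wrist 0.66 [478.016 230.2  ] [0.5317 0.061  0.064 ]
   TRI [0.5368 0.0746 0.038 ] [np.float64(0.005574778973846794), np.float64(0.029210738671651703), np.float64(0.03403480964917293), np.float64(0.0063707796913611775)]
key_top scene 0.43 [290.176 155.4  ] [0.5549 0.2313 0.081 ]
key_top side 0.62 [290.112 246.6  ] [0.5478 0.2154 0.081 ]
   TRI [0.5476 0.221  0.0886] [np.float64(0.004304482092066818), np.float64(0.004304482092066739)]
cure_box scene 0.61 [310.272 222.   ] [0.5372 0.0708 0.    ]
cure_box scene 0.21 [350.784 192.4  ] [0.6739 0.1152 0.    ]
cure_box side 0.57 [330.368 242.48 ] [0.5337 0.0751 0.    ]
cure_box wrist 0.94 [454.72 202.6 ] [0.5322 0.0736 0.    ]
   TRI [ 0.5353  0.0733 -0.0022] [np.float64(0.002757063517002627), np.float64(0.00043811072933455945), np.float64(0.0026046845184436256)]
```

View pics/s2c.png

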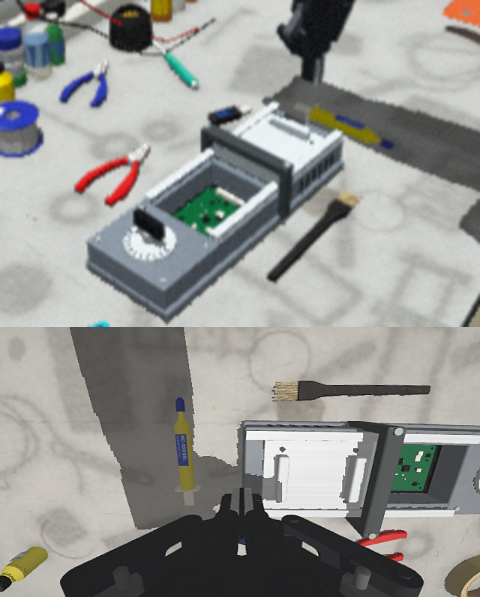

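The fingers stand behind the rear rib: in the crop the rib is at (282,475), the tips at (241,490) and the front rib at (353,480). I'll go down and push.

```bash
python3 -m creep '[0,0,-0.02,0,0, 0,0,-0.035,0,0, 0,0,-0.042,0,0, 0,0,-0.042,0,0, 0,0,-0.042,0,0]'
python3 -m creep '[0,0.005,0,0,0, 0.001,0.010,0,0,0, 0.001,0.015,0,0,0, 0.002,0.02,0,0,0, 0.002,0.025,0,0,0, 0.003,0.03,0,0,0, 0.003,0.03,0,0,0]'
```

```text
clock: 6.0
eef_pos: [0.5206, -0.0477, 0.0592]
tool_rot: [0.04, 0.999, 0.0, -0.0]
ft_force: [-0.4, 0.0, -0.2]
grip_width: -0.0002
grasp_force: 0.0
clock: 6.58
eef_pos: [0.5239, -0.0171, 0.0596]
tool_rot: [0.04, 0.999, -0.0, 0.0]
ft_force: [0.3, -1.1, -0.3]
grip_width: 0.0001
grasp_force: 0.3
```

```bash
python3 -m creep '[0,0.005,-0.002,0,0, 0.001,0.012,-0.003,0,0, 0.002,0.02,-0.003,0,0, 0.002,0.027,-0.003,0,0, 0.003,0.034,-0.003,0,0, 0.003,0.041,-0.003,0,0, 0.004,0.048,-0.003,0,0, 0.004,0.055,-0.003,0,0, 0.004,0.055,-0.003,0,0]'
python3 m.py w3.png | grep rib; python3 -c "
from h import *
c=cam('side');save(c,'s3.png')
a=cv2.imread('pics/s3.png')[150:300,220:440];b=cv2.imread('pics/w3.png')
cv2.imwrite('pics/s3c.png',np.vstack([cv2.resize(a,(480,327),interpolation=2),cv2.resize(b,(480,270))]))"
```

```text
clock: 7.33
eef_pos: [0.5292, 0.0385, 0.0574]
tool_rot: [0.04, 0.999, 0.0, 0.002]
ft_force: [0.9, -0.4, 6.5]
grip_width: 0.0003
grasp_force: 5.0
rear_rib scene 0.85 [312.   213.72] [0.5309 0.0454 0.064 ]
rear_rib side 0.63 [337.792 218.92 ] [0.5271 0.0564 0.064 ]
rear_rib wrist 0.91 [344.128 257.6  ] [0.5296 0.0509 0.064 ]
front_rib scene 0.7 [302.4 193. ] [0.5368 0.114  0.064 ]
front_rib scene 0.37 [311.424 213.72 ] [0.5297 0.0459 0.064 ]
front_rib side 0.85 [320.  231.8] [0.5349 0.121  0.064 ]
front_rib wrist 0.63 [473.6 260. ] [0.5373 0.1214 0.064 ]
```

View pics/s3c.png

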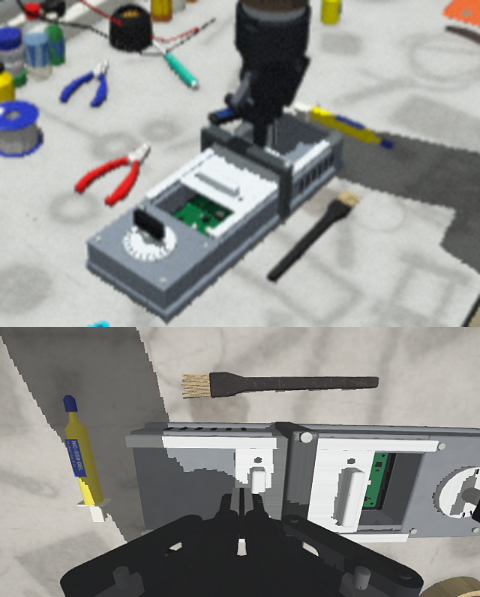

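Pushed: the front rib now stands beyond the bridge at world y≈0.12 (crop (350,495)) and the rear rib is against the fingers at y≈0.05. I'll give it a little more, then hop over the bridge.

```bash
python3 -m creep '[0,0.004,0.002,0,0, 0.001,0.008,0.002,0,0, 0.001,0.008,0.002,0,0]'
python3 -m creep '[0,-0.003,0.01,0,0, 0,-0.003,0.035,0,0, 0,-0.003,0.06,0,0, 0.002,0.02,0.06,0,0, 0.005,0.056,0.06,0,0,0.005,0.056,0.06,0,0,0.005,0.056,0.06,0,0]'
python3 m.py w4.png | grep 'rib\|bridge'
```

```text
clock: 8.53
eef_pos: [0.5287, 0.0459, 0.0582]
tool_rot: [0.04, 0.999, 0.0, -0.0]
ft_force: [0.4, -1.7, 1.8]
grip_width: -0.0001
grasp_force: 0.8
clock: 9.12
eef_pos: [0.5337, 0.1032, 0.1187]
tool_rot: [0.039, 0.999, 0.001, 0.0]
ft_force: [-0.0, -0.1, 0.1]
grip_width: -0.0002
grasp_force: 0.0
bridge_mid scene 0.66 [305.984 198.52 ] [0.532  0.0812 0.08  ]
bridge_mid side 0.67 [332.8 214.2] [0.5359 0.0658 0.08  ]
bridge_mid wrist 0.87 [286.208 229.88 ] [0.5335 0.0771 0.08  ]
bridge_mid wrist 0.32 [286.976  93.52 ] [0.4454 0.0879 0.08  ]
rear_rib scene 0.96 [310.08 210.88] [0.5304 0.055  0.064 ]
rear_rib side 0.71 [336.768 220.12 ] [0.5266 0.0618 0.064 ]
rear_rib side 0.22 [367.168 259.4  ] [0.403  0.1403 0.064 ]
rear_rib wrist 0.86 [263.424 217.72 ] [0.5289 0.0587 0.064 ]
front_rib scene 0.96 [301.312 188.2  ] [0.5407 0.1295 0.064 ]
front_rib scene 0.69 [310.528 221.   ] [0.5189 0.0272 0.064 ]
front_rib side 0.83 [318.72 230.28] [0.5404 0.1181 0.064 ]
front_rib wrist 0.96 [355.328 220.32 ] [0.5365 0.1266 0.064 ]
```

View pics/w4.png

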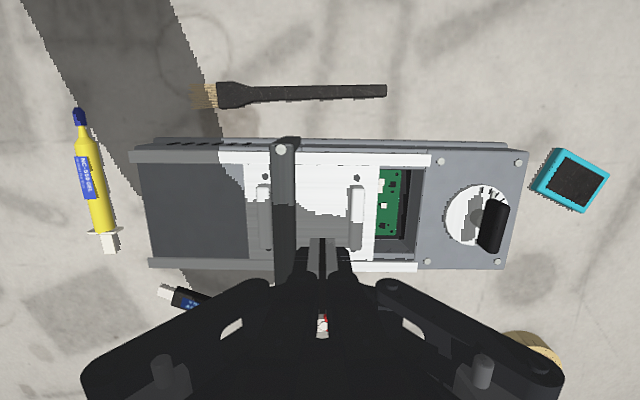

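Wrist view: the fingers (tips about (322,245)) stand in the clear gap between the bridge (285,210) and the front rib (356,215). Descending and pushing.

```bash
python3 -m creep '[0,0,-0.03,0,0, 0,0,-0.05,0,0, 0,0,-0.06,0,0, 0,0,-0.06,0,0, 0,0,-0.06,0,0]'
python3 -m creep '[0.001,0.007,0,0,0, 0.001,0.014,0,0,0, 0.002,0.021,0,0,0, 0.002,0.028,0,0,0, 0.003,0.035,0,0,0, 0.003,0.041,0,0,0, 0.004,0.046,0,0,0, 0.004,0.048,0,0,0, 0.004,0.048,0,0,0]'
```

```text
clock: 10.43
eef_pos: [0.5336, 0.1013, 0.0582]
tool_rot: [0.04, 0.999, -0.0, -0.001]
ft_force: [0.9, 1.2, 0.6]
grip_width: 0.0002
grasp_force: 0.0
clock: 11.18
eef_pos: [0.5376, 0.1504, 0.0582]
tool_rot: [0.04, 0.999, 0.001, -0.0]
ft_force: [0.0, -0.6, 0.1]
grip_width: -0.0002
grasp_force: 0.2
```

```bash
python3 -m creep '[0,0.002,0,0,0, 0,0.004,0,0,0, 0.001,0.005,0,0,0, 0.001,0.005,0,0,0]'
python3 -m creep '[0,0.001,0,0,0, 0,0.002,0,0,0, 0,0.002,0,0,0,0,0.002,0,0,0]'
```

```text
clock: 11.52
eef_pos: [0.5377, 0.1527, 0.058]
tool_rot: [0.041, 0.999, -0.002, -0.001]
ft_force: [-1.1, -7.9, 3.2]
grip_width: 0.0
grasp_force: 3.3
clock: 11.85
eef_pos: [0.5377, 0.1529, 0.058]
tool_rot: [0.042, 0.999, -0.003, -0.001]
ft_force: [-0.5, -11.1, 5.2]
grip_width: -0.0001
grasp_force: 5.4
```

The cover has stopped dead at y 0.1529 (0.1535 predicted) while the force climbs past the 3 N drag, so it's home. I'll back off, rise, and measure the key from two wrist positions.

```bash
cat > k.py <<'E'
from h import *
import sys,json
np.set_printoptions(precision=4,suppress=True)
o=bot.get_obs(); c=cam("wrist"); save(c,sys.argv[1]); print(o["eef_pos"],o["joint_pos"])
for t,z in dict(key_top=.081,front_rib=.064,bridge_mid=.08).items():
    for f in bot.place_of("wrist",t)[:1]:
        r=ray(c,f["centre"]); print(t,round(f["score"],2),np.array(f["centre"])*[640,400],atz(r,z))
        if t=="key_top": open("rays.txt","a").write(json.dumps([list(r[0]),list(r[1])])+"\n")
R_=[tuple(map(np.array,json.loads(l))) for l in open("rays.txt")]
if len(R_)>1: print("TRI",*tri(R_))
E
python3 -m creep '[0,-0.006,0,0,0, 0,-0.007,0.02,0,0, 0,-0.007,0.055,0,0, 0,-0.007,0.09,0,0.03, 0,-0.007,0.11,0,0.03, 0,-0.007,0.11,0,0.03,0,-0.007,0.11,0,0.03]'
python3 k.py k1.png
python3 -m creep '[0,0.03,0,0,0.03, 0.003,0.06,0,0,0.03, 0.003,0.08,-0.01,0,0.03, 0.003,0.08,-0.02,0,0.03,0.003,0.08,-0.02,0,0.03,0.003,0.08,-0.02,0,0.03]'
python3 k.py k2.png
```

```text
clock: 12.43
eef_pos: [0.5395, 0.1502, 0.1696]
tool_rot: [0.04, 0.999, 0.001, 0.001]
ft_force: [0.0, -0.2, -0.2]
grip_width: 0.0304
grasp_force: 0.0
[0.5395 0.1502 0.1696] [0.2707 0.3888 0.0494 1.2282 0.0017 0.3511]
key_top 0.96 [414.208 204.48 ] [0.5459 0.2305 0.081 ]
front_rib 0.65 [337.6  198.52] [0.5402 0.1655 0.064 ]
bridge_mid 0.45 [246.72  94.72] [0.4458 0.1001 0.08  ]
clock: 13.13
eef_pos: [0.5403, 0.2285, 0.1462]
tool_rot: [0.04, 0.999, -0.001, -0.002]
ft_force: [-1.1, -0.6, 0.3]
grip_width: 0.0301
grasp_force: 0.0
[0.5403 0.2285 0.1462] [ 0.4002  0.4618  0.0995  1.2134 -0.0002  0.4808]
key_top 0.81 [321.984 218.32 ] [0.5437 0.2287 0.081 ]
front_rib 0.83 [249.28 216.4 ] [0.5432 0.1668 0.064 ]
bridge_mid 0.6 [132.672 220.4  ] [0.5338 0.0765 0.08  ]
TRI [0.5432 0.2289 0.0855] [np.float64(0.0011104419451438518), np.float64(0.001110441945143728)]
```

View pics/k2.png

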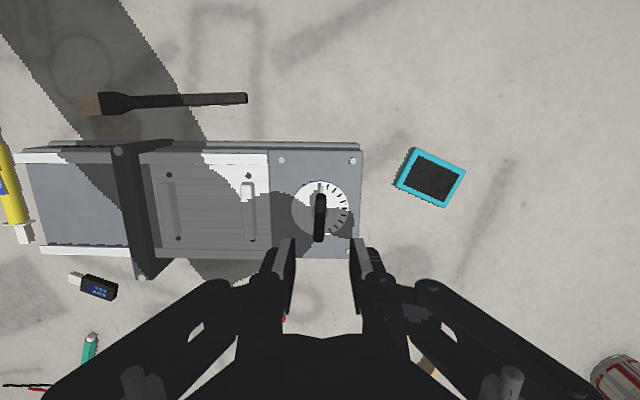

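The cover is shut: front rib at y≈0.166, about 90 mm past the bridge. The key wing at (320,217) stands upright in the picture, between the open fingers and at 0. J6 can't do 3.2 rad clockwise from here, so I'll first take a half turn counterclockwise in the air.

```bash

python3 -m creep '[0,0,0,0.12,0.03,0,0,0,0.24,0.03,0,0,0,0.36,0.03,0,0,0,0.48,0.03,0,0,0,0.6,0.03,0,0,0,0.72,0.03,0,0,0,0.84,0.03,0,0,0,0.96,0.03,0,0,0,1.08,0.03,0,0,0,1.2,0.03]' >/dev/null
python3 -m creep '[0,0,0,0.12,0.03,0,0,0,0.24,0.03,0,0,0,0.36,0.03,0,0,0,0.48,0.03,0,0,0,0.6,0.03,0,0,0,0.72,0.03,0,0,0,0.84,0.03,0,0,0,0.96,0.03,0,0,0,1.08,0.03,0,0,0,1.2,0.03]' >/dev/null
python3 -m creep '[0,0,0,0.12,0.03,0,0,0,0.24,0.03,0,0,0,0.36,0.03,0,0,0,0.48,0.03,0,0,0,0.6,0.03,0,0,0,0.72,0.03,0,0,0,0.74,0.03,0,0,0,0.74,0.03,0,0,0,0.74,0.03]'
python3 k.py k3.png
```

```text
clock: 15.75
eef_pos: [0.542, 0.229, 0.1487]
tool_rot: [0.999, -0.043, 0.0, -0.0]
ft_force: [0.8, -0.4, -0.6]
grip_width: 0.03
grasp_force: 0.0
[0.542  0.229  0.1487] [ 0.3997  0.4592  0.1022  1.2131 -0.     -2.6564]
key_top 0.58 [328.192 204.2  ] [0.549  0.2242 0.081 ]
front_rib 0.93 [400.  206.6] [0.5363 0.1637 0.064 ]
bridge_mid 0.9 [516.8 211.4] [0.5295 0.073  0.08  ]
TRI [0.5465 0.228  0.0781] [np.float64(0.0033237948223683637), np.float64(0.001754860524610901), np.float64(0.004056939053557141)]
```

View pics/k3.png

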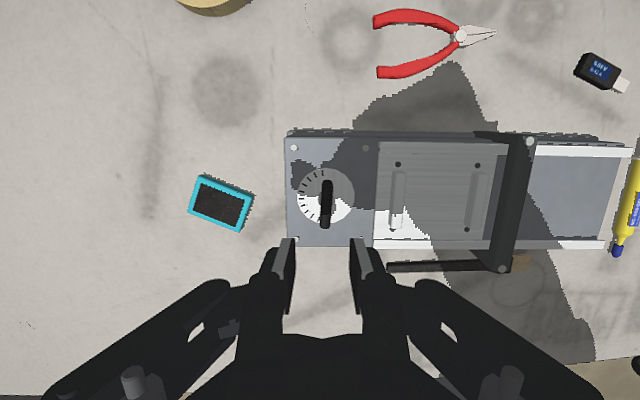

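Key centre, averaged over the two opposed views to cancel the bias, is (0.546, 0.2265) with height about 0.08, as expected; the wing is at (327,205) between the fingers. Going down, then gripping.

```bash

python3 -m creep '[0.004,-0.0025,-0.02,0,0.04, 0.004,-0.0025,-0.05,0,0.04, 0.004,-0.0025,-0.07,0,0.04, 0.004,-0.0025,-0.085,0,0.04, 0.004,-0.0025,-0.091,0,0.04, 0.004,-0.0025,-0.091,0,0.04,0.004,-0.0025,-0.091,0,0.04]'
python3 -m creep '[0,0,0,0,0.005,0,0,0,0,0.005,0,0,0,0,0.005,0,0,0,0,0.005,0,0,0,0,0.005]'
```

```text
clock: 16.53
eef_pos: [0.546, 0.2269, 0.0576]
tool_rot: [0.999, -0.041, 0.0, -0.0]
ft_force: [0.4, 0.8, 0.9]
grip_width: 0.0398
grasp_force: 0.0
clock: 16.95
eef_pos: [0.5468, 0.2257, 0.0589]
tool_rot: [0.999, -0.042, 0.001, 0.001]
ft_force: [-0.0, -5.3, 6.0]
grip_width: 0.0088
grasp_force: 58.6
```

Gripped on the wing (8.8 mm wide, 59 N). Winding clockwise.

```bash

python3 -m creep '[0,-0.001,0,-0.1,0.005,0,-0.001,0,-0.2,0.005,0,-0.001,0,-0.3,0.005,0,-0.001,0,-0.4,0.005,0,-0.001,0,-0.5,0.005,0,-0.001,0,-0.6,0.005,0,-0.001,0,-0.7,0.005,0,-0.001,0,-0.8,0.005,0,-0.001,0,-0.8,0.005]'
python3 -m creep '[0,0,0,-0.1,0.005,0,0,0,-0.2,0.005,0,0,0,-0.3,0.005,0,0,0,-0.4,0.005,0,0,0,-0.5,0.005,0,0,0,-0.6,0.005,0,0,0,-0.7,0.005,0,0,0,-0.8,0.005,0,0,0,-0.8,0.005]'
```

```text
clock: 17.7
eef_pos: [0.5466, 0.2253, 0.059]
tool_rot: [0.903, -0.429, 0.001, -0.0]
ft_force: [-0.9, -4.0, 6.0]
grip_width: 0.0088
grasp_force: 60.4
clock: 18.45
eef_pos: [0.5462, 0.2252, 0.059]
tool_rot: [-0.665, 0.747, -0.001, 0.0]
ft_force: [-2.5, -4.4, 6.5]
grip_width: 0.0088
grasp_force: 60.1
```

```bash

python3 -m creep '[0,0,0,-0.1,0.005,0,0,0,-0.2,0.005,0,0,0,-0.3,0.005,0,0,0,-0.4,0.005,0,0,0,-0.5,0.005,0,0,0,-0.6,0.005,0,0,0,-0.7,0.005,0,0,0,-0.8,0.005,0,0,0,-0.9,0.005,0,0,0,-1.0,0.005]'
python3 -m creep '[0,0,0,-0.1,0.005,0,0,0,-0.2,0.005,0,0,0,-0.3,0.005,0,0,0,-0.4,0.005,0,0,0,-0.5,0.005,0,0,0,-0.56,0.005,0,0,0,-0.56,0.005,0,0,0,-0.56,0.005]'
python3 -c "
from h import *
o=bot.get_obs();print(o['tool_rot'],o['joint_pos'],o['ft_torque'],o['tau'])"
```

```text
clock: 19.28
eef_pos: [0.5458, 0.2255, 0.059]
tool_rot: [-0.225, 0.974, -0.0, 0.0]
ft_force: [-3.2, -3.8, 7.5]
grip_width: 0.0083
grasp_force: 58.8
clock: 19.95
eef_pos: [0.5457, 0.2257, 0.059]
tool_rot: [0.05, 0.999, 0.0, 0.0]
ft_force: [-2.6, -3.6, 6.8]
grip_width: 0.0086
grasp_force: 59.0
[5.04708059e-02 9.98725453e-01 2.07908169e-04 3.51313782e-04] [ 3.92181502e-01  5.40131309e-01 -1.62814460e-02  1.01357055e+00
  7.47601576e-05  4.93166056e-01] [-0.54009921  0.67820018  0.00435996] [  0.77528123 -44.62580323  22.17990696  -1.51179325   0.39749522
   0.05948916]
```

```bash

python3 -m creep '[0,0,0,-0.04,0.005,0,0,0,-0.08,0.005,0,0,0,-0.12,0.005,0,0,0,-0.12,0.005,0,0,0,-0.12,0.005,0,0,0,-0.12,0.005]'
python3 -c "
from h import *
o=bot.get_obs();print(o['tool_rot'],o['joint_pos'],o['ft_torque'],o['tau'])"
```

```text
clock: 20.45
eef_pos: [0.5458, 0.2258, 0.059]
tool_rot: [0.11, 0.994, 0.0, 0.0]
ft_force: [-3.5, -2.9, 6.8]
grip_width: 0.0083
grasp_force: 65.7
[1.09547283e-01 9.93981465e-01 1.76691677e-04 4.55880864e-04] [ 3.92345829e-01  5.40091840e-01 -1.62105422e-02  1.01352465e+00
 -1.29047592e-04  6.11880954e-01] [-0.61879618  0.61066303  0.48610796] [  0.50830157 -44.61006761  22.14690328  -1.48807447   0.45993414
   0.47322856]
```

Torque has jumped from 0.06 to 0.49 N·m after 3.28 rad of turn, so the key is on its stop. Releasing and rising.

```bash

python3 -m creep '[0,0,0,0,0.04,0,0,0,0,0.04,0,0,0,0,0.04,0,0,0,0,0.04,0,0,0.03,0,0.04,0,0,0.06,0,0.04,0,0,0.09,0,0.04,0,0,0.09,0,0.04,0,0,0.09,0,0.04]'
python3 k.py k5.png; python3 -c "
from h import *
for n in ('side',): save(cam(n),n+'5.png')
a=cv2.imread('pics/side5.png')[150:300,220:440];b=cv2.imread('pics/k5.png')
cv2.imwrite('pics/f.png',np.vstack([cv2.resize(a,(440,300),interpolation=2),cv2.resize(b[100:320,100:420],(440,300))]))"
```

```text
clock: 21.2
eef_pos: [0.5475, 0.2267, 0.1497]
tool_rot: [0.11, 0.994, 0.001, 0.002]
ft_force: [-1.3, -0.4, -0.0]
grip_width: 0.0398
grasp_force: 0.0
[0.5475 0.2267 0.1497] [0.3924 0.4627 0.1105 1.2131 0.0003 0.6131]
key_top 0.91 [320.704 211.   ] [0.5464 0.2268 0.081 ]
front_rib 0.66 [250.176 215.48 ] [0.5427 0.1654 0.064 ]
bridge_mid 0.91 [139.072 233.88 ] [0.5332 0.0755 0.08  ]
TRI [0.5465 0.2276 0.0788] [np.float64(0.0034693188846934377), np.float64(0.0022296044145857763), np.float64(0.0037658715585435864), np.float64(0.0011083535432574569)]
```

View pics/f.png

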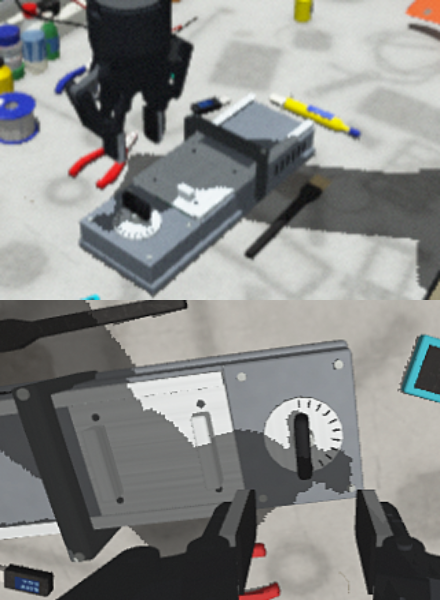

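The picture shows the compartment shut, the wing (300,445) turned half round plus a few degrees, nothing touched and the bystanders in place.

```bash
python3 -c "
from workcell import bot
print(bot.job_done())"
```

```text
the job is handed in; nothing more can be done
None
```

I handed the job in at about 21 s: the cover is home against its stop, the key is wound to its stop and released, the bystanders look undisturbed, and the gripper is clear; the judge returned no verdict.

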